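Tip three bottle caps from a bin into a tray

TASK

Stand the aluminium tray on the bench under the spout of the blue tipping bin, then raise the bin by its handle only until the first cap slides, and hold it there so that three caps drop into the tray; a fourth does no harm, but the others must stay in the bin. Then lower the bin gently, without letting it drop, back onto its rest and let go, leaving the tray with its caps standing on the bench. Leave the dish stack, the brown bottle and the tube rack where they are.

Things in the scene. Friction and masses are not known exactly. Their poses are not given: they have to be found in the camera images.
- bin (a joint): bin tilt, rad: 0 = on its rest, grows as the handle rises and the spout dips, to 1.0. Hinge free: unheld, the bin falls back. Lifting takes under 5 N. The bin floor under caps 1-3 leans back 0.07 rad at 0, under caps 4-7 0.21 rad. Cap friction varies: caps 1-3 start to slide at about 0.3 to 0.55, the rear ones some 0.14 rad later
- feeder: fixed grey stand of the blue bin; origin on the bench below the hinge. +x (level) points from hinge to handle end, -x is the pouring direction, y along the hinge. Base plate 100 mm wide, 8 mm thick, from x = -0.006 to 0.209; two uprights 112 mm high at the hinge. In front of x = -0.006 is free bench for the tray
- hinge (a point): point on the hinge axis, middle of the bin, 100 mm above the bench; the axis is level, along the stand's y
- handle (a point): middle of the round black handle bar, 14 mm thick, level, parallel to the hinge, 42 mm free length; at joint 0 it is 158 mm behind the hinge and 43 mm higher, about 40 mm above the bin's rim: can be pinched from above. Moves on a circle of 164 mm radius about the hinge; a gripper can keep its orientation while the bar turns between the pads
- spout (a point): middle of the bin floor's open front edge, over which caps fall; at joint 0 it is 60 mm in front of the hinge and 104 mm above the bench, at joint 0.5 about 75 mm. Turns with the bin: x points back toward the handle end (level at joint 0), z up. Channel 33 mm wide inside, 228 mm long, walls 30 mm high
- tray_in (a point): centre of the inner floor of the open aluminium tray, 4 mm above its underside. Tray 130 (x) x 110 (y) x 45 mm high outside, walls and floor 4 mm, 0.25 kg. x axis points away from the green tab. To catch the caps the tray wants to stand with its +x side toward the stand, its centre about 95 mm in front of the hinge
- tray_tab (a point): grip point on the upright green tab of the tray: plate 12 mm thick (tray x), 40 mm wide (tray y), outside the tray's -x wall, top 90 mm above the bench; the point lies 70 mm above the tray's underside, 71 mm from the tray's centre, 25 mm above the tray's rim
- cap1_center (a point): centre of orange screw cap 1, counted from the spout (1 nearest); disc of 30 mm diameter, 16 mm high, lying flat, single file in the bin
- cap2_center (a point): centre of orange screw cap 2, counted from the spout (1 nearest); disc of 30 mm diameter, 16 mm high, lying flat, single file in the bin
- cap3_center (a point): centre of orange screw cap 3, counted from the spout (1 nearest); disc of 30 mm diameter, 16 mm high, lying flat, single file in the bin
- cap4_center (a point): centre of orange screw cap 4, counted from the spout (1 nearest); disc of 30 mm diameter, 16 mm high, lying flat, single file in the bin
- cap5_center (a point): centre of orange screw cap 5, counted from the spout (1 nearest); disc of 30 mm diameter, 16 mm high, lying flat, single file in the bin
- cap6_center (a point): centre of orange screw cap 6, counted from the spout (1 nearest); disc of 30 mm diameter, 16 mm high, lying flat, single file in the bin
- cap7_center (a point): centre of orange screw cap 7, counted from the spout (1 nearest); disc of 30 mm diameter, 16 mm high, lying flat, single file in the bin
- dishes_center (a point): middle of a stack of five culture dishes, 90 mm diameter, 80 mm high, bystander
- reagent_center (a point): middle of a brown glass bottle, 64 mm diameter, 120 mm high, bystander
- rack_center (a point): point 35 mm up in the middle of a wooden test-tube rack, about 106 x 58 mm, 122 mm high with the stoppered tubes, bystander
Not all that is in view belongs to the job. Of the things shaped like the part that bears tray_in, the aluminium one is meant.

How it is judged (in metres and radians):
On the way, in this order (a step that is already met when the one before it is completed fails the run):
1. the tray stands on the bench with the spout over its opening, the bin still down with caps 1 to 3 in it (height (world z) of tray_in between -0.01 and 0.009 m and angle between tray_in's own z axis and vertical below 0.06 rad and x of spout in the frame of tray_in between -0.058 and 0.058 m and y of spout in the frame of tray_in between -0.045 and 0.045 m and value of joint bin below 0.06 rad and x of cap1_center in the frame of spout between 0 and 0.235 m and y of cap1_center in the frame of spout between -0.022 and 0.022 m and z of cap1_center in the frame of spout between -0.045 and 0.035 m and x of cap2_center in the frame of spout between 0 and 0.235 m and y of cap2_center in the frame of spout between -0.022 and 0.022 m and z of cap2_center in the frame of spout between -0.045 and 0.035 m and x of cap3_center in the frame of spout between 0 and 0.235 m and y of cap3_center in the frame of spout between -0.022 and 0.022 m and z of cap3_center in the frame of spout between -0.045 and 0.035 m), for 0.3 s.
2. the bin is tipped and the first cap has dropped into the tray (value of joint bin above 0.12 rad and x of cap1_center in the frame of tray_in between -0.064 and 0.064 m and y of cap1_center in the frame of tray_in between -0.054 and 0.054 m and z of cap1_center in the frame of tray_in between 0 and 0.045 m), for 0.02 s.
At the end, for the whole second after the job is handed in: caps 1, 2 and 3 lie in the tray, cap 4 in the tray or the bin, caps 5 to 7 in the bin; the bin is down on its rest (joint below 0.03 rad); the tray stands upright on the bench, and everything is let go (x of cap1_center in the frame of tray_in between -0.064 and 0.064 m and y of cap1_center in the frame of tray_in between -0.054 and 0.054 m and z of cap1_center in the frame of tray_in between 0 and 0.045 m and x of cap2_center in the frame of tray_in between -0.064 and 0.064 m and y of cap2_center in the frame of tray_in between -0.054 and 0.054 m and z of cap2_center in the frame of tray_in between 0 and 0.045 m and x of cap3_center in the frame of tray_in between -0.064 and 0.064 m and y of cap3_center in the frame of tray_in between -0.054 and 0.054 m and z of cap3_center in the frame of tray_in between 0 and 0.045 m and ((x of cap4_center in the frame of tray_in between -0.064 and 0.064 m and y of cap4_center in the frame of tray_in between -0.054 and 0.054 m and z of cap4_center in the frame of tray_in between 0 and 0.045 m) or (x of cap4_center in the frame of spout between 0 and 0.235 m and y of cap4_center in the frame of spout between -0.022 and 0.022 m and z of cap4_center in the frame of spout between -0.045 and 0.035 m)) and x of cap5_center in the frame of spout between 0 and 0.235 m and y of cap5_center in the frame of spout between -0.022 and 0.022 m and z of cap5_center in the frame of spout between -0.045 and 0.035 m and x of cap6_center in the frame of spout between 0 and 0.235 m and y of cap6_center in the frame of spout between -0.022 and 0.022 m and z of cap6_center in the frame of spout between -0.045 and 0.035 m and x of cap7_center in the frame of spout between 0 and 0.235 m and y of cap7_center in the frame of spout between -0.022 and 0.022 m and z of cap7_center in the frame of spout between -0.045 and 0.035 m and value of joint bin below 0.03 rad and height (world z) of tray_in between -0.01 and 0.009 m and angle between tray_in's own z axis and vertical below 0.06 rad); the robot touches nothing.
It fails at once if the bin is let drop (falls back faster than 2.5 rad/s) (velocity of joint bin below -2.5 rad/s).
It fails at once if the stack of culture dishes is moved more than 30 mm (distance of dishes_center from where it was at the start of the episode above 0.03 m).
It fails at once if the brown bottle is moved more than 30 mm (distance of reagent_center from where it was at the start of the episode above 0.03 m).
It fails at once if the test-tube rack is moved more than 30 mm (distance of rack_center from where it was at the start of the episode above 0.03 m).
It also fails if it takes over 61 s, if anything falls off the work surface, if the arm or the gripper's body presses on something with over 40 N, if the wrist force passes 120 N, or if a joint passes its speed limit or range.

ROBOT

A 6-joint arm with a two-finger parallel gripper is mounted at the origin on the work surface. World frame = base frame: x ahead of the robot, y to its left, z up, the work surface at z = 0. Lengths are in m, angles in degrees, forces in N, time in s.
With the tool pointing down it reaches from about 0.3 to 0.75 m from the base axis. Payload 8.5 kg.
Tool frame: the origin (TCP) lies at the very end of the fingers, on their centre line; the grasp point (between the pads) lies 19 mm behind it (env.tcp_to_grasp is the distance from the TCP to the grasp point, in m); z points along the fingers, y is the line along which they close (so a half turn about z gives the same grasp; the last joint's range is limited). The gripper opens to 85 mm and grips with 20 to 120 N. Pads are 22 mm wide; open, the fingers measure 114 mm over their backs; the gripper's body (76 mm by 85 mm) begins 54 mm behind the grasp point. The pads swing forward as they close: fully open they stand 13 mm farther back than shut.
Start: joints at [-79.315, 21.807, 74.336, -0, 83.858, -12.336], TCP at [0.215, -0.506, 0.231] pointing down, gripper open.
Joint ranges: [-178.18, 178.18], [-50.72, 133.34], [12.68, 142.11], [-81.47, 261.47], [9.98, 163.14], [-165.26, 165.26]. Speed limits (degrees/s): [136.94, 136.94, 180, 180, 180, 180].

INTERFACE

Orientations are given as a 3x3 rotation matrix whose columns are the frame's x, y, z axes.
In Python, from rig import status, get_image, env gives the robot as it stands.
- The arm moves only by the shell command python3 -m handwheel 'ROWS' [FORCE]. ROWS is text: rows parted by semicolons, each of 7 numbers parted by spaces: the shift along the world's x, y, z in cm, then the turn, a rotation vector about the world's x, y, z in degrees, then the opening, from 0 (shut) to 1 (fully open). In form: dx dy dz wx wy wz gripper; .... A call has 1 to 8 rows; each row is the pose to reach, as a shift and turn from the pose commanded when the call began; what a row does not reach only later rows make up. A row lasts 1/12 s, in which the tool goes at most 41.7 mm and 7.16 degrees, less where a joint would pass 70% of its speed; a pose out of reach is approached as far as the arm can. A call with a gripper value outside its range is refused whole. The fingers move at their own pace and stop on an object; FORCE is the grip in N (left out, the last holds). Time passes only in rows, so rows that repeat a pose let the fingers close. It gives the time, the measured TCP pose, the force, the opening and the grip force at its end, in the units of the state.
- status.observe(): the state, without advancing time (a new reading comes with each control period).
- get_image(name): name is "scene" or "top" or "wrist"; returns a dict with "color" (420x560x3 uint8, red, green, blue), "vertical_fov" (degrees; the focal length in pixels is half the picture's height over the tangent of half this angle, whatever the lens; pixels are square), "cx", "cy" (the principal point, pixels), "k1" (the pictures are not rectified: a ray, as slopes to the right and down, at radius r is drawn at 1 + k1 r^2 times it, then the intrinsics apply), "xyz" and "orientation" of the camera in the world. Camera axes: x right, y down, z forward; pixel columns grow to the right and rows downward; lengths in m; the calibration is good to about 2 mm. A picture is of the moment at which its call begins. There is no depth.
- env.close_job(): hands the job in; it is judged then, once.
The state is a dict: "time_s": time; "q": joint angles; "qvel": joint speeds; "joint_efforts": joint torques, N m; "position": TCP position; "tool_rot": TCP orientation; "ft_force": force on the tool from outside, world axes, zero at the start; "wrist_torque": the same for the moment, N m; "grip_width": finger opening in m; "gripper_force": force on a finger pad.
Only numpy, scipy, OpenCV 4.12 (cv2) and the standard library are available. Lean on these libraries where they do the work, as an engineer would, in place of code of your own. Each camera call takes 0.05 s, during which the arm holds its last target. There are 200 camera calls.

## Working session

There is one attempt and no reset: what is moved stays moved. The work goes in short steps, Python scripts to look and compute and a shell command to move; the robot and the scene stay as the last step left them, time stands still between calls to the robot, and variables do not carry over. Pictures are saved under pics/ and viewed, at most 10 in all, crops included, and the job is handed in when it is done.

```bash
ls; mkdir -p pics; cat > h.py <<'E'
import numpy as np, cv2
from rig import status,get_image,env
def snap(n,f):
    im=get_image(n); cv2.imwrite(f'pics/{f}.png',im['color'][:,:,::-1]); 
    import pickle; pickle.dump(im,open(f'pics/{f}.pkl','wb')); return im
def load(f):
    import pickle; return pickle.load(open(f'pics/{f}.pkl','rb'))
def K(im):
    f=210/np.tan(np.radians(im['vertical_fov'])/2); return np.array([[f,0,im['cx']],[0,f,im['cy']],[0,0,1.]])
def D(im): return np.array([im['k1'],0,0,0,0.])
def ray(im,uv):
    p=cv2.undistortPoints(np.array([[uv]],float),K(im),D(im))[0,0]
    return np.array(im['orientation'])@np.array([p[0],p[1],1])
def at(im,uv,z):
    d=ray(im,uv); o=np.array(im['xyz']); return o+d*(z-o[2])/d[2]
def proj(im,P):
    R=np.array(im['orientation']).T; P=np.atleast_2d(P)
    return cv2.projectPoints(P.astype(float),cv2.Rodrigues(R)[0],-R@np.array(im['xyz']),K(im),D(im))[0][:,0]
E
python3 - <<'E'
from h import *
a=snap('scene','s0');b=snap('top','t0')
for i in(a,b):print(i['xyz'],i['vertical_fov'],i['k1'],np.round(i['orientation'],3).tolist())
print(status.observe())
E
```

```text
pics
[ 1.18888683 -0.9268344   1.11838379] 50.09778682473778 -0.015457888019767056 [[0.827, 0.369, -0.424], [0.562, -0.555, 0.613], [-0.009, -0.746, -0.666]]
[ 0.49505861 -0.02165891  1.22888678] 54.593205962988506 0.012336266088367725 [[0.028, -0.998, 0.047], [-1.0, -0.028, -0.004], [0.005, -0.047, -0.999]]
{'time_s': 0.1, 'q': array([-7.93143766e+01,  2.18407628e+01,  7.43786135e+01, -1.21065881e-03,
        8.38559222e+01, -1.23378305e+01]), 'qvel': array([ 0.02026959, -0.16468135, -0.0631868 ,  0.02097644,  0.01125792,
       -0.02020025]), 'joint_efforts': array([ 4.28365587e-03, -4.49216938e+01, -2.31658155e+01, -1.59457563e-04,
        3.65576532e-03,  2.49552912e-06]), 'position': array([ 0.21503788, -0.50595603,  0.23075003]), 'tool_rot': array([[ 9.20343975e-01,  3.91109827e-01, -2.64324475e-04],
       [ 3.91109830e-01, -9.20343112e-01,  1.28752151e-03],
       [ 2.60293104e-04, -1.28834256e-03, -9.99999136e-01]]), 'ft_force': array([-0.21507233, -0.55657878,  0.37175033]), 'wrist_torque': array([-0.00139746,  0.00469242, -0.00329224]), 'gripper_force': 0.0, 'grip_width': 0.08539961288397943}
```

View pics/s0.png

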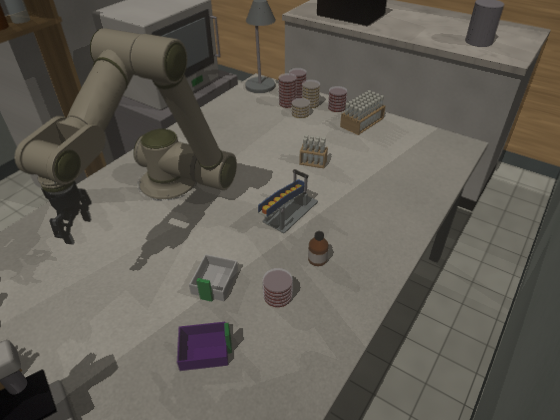

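View pics/t0.png

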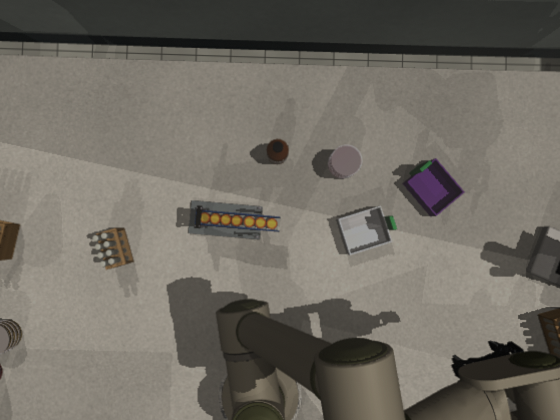

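Two objects could be taken for the tray: the grey aluminium one (scene 214,277; top 364,231) and the purple one (top 434,187). I choose the grey one. The bin is at top (240,220) with its handle at the left (~198,217) and its spout at the right (~280,223). The bottle is at (278,150), the dishes at (345,161) and the rack at (118,247). Next is a close crop of the tray and bin.

```bash
python3 - <<'E'
from h import *
b=load('t0')['color'][190:270,185:405,::-1]
c=cv2.resize(b,None,fx=3.6,fy=3.6,interpolation=cv2.INTER_CUBIC)
s=load('s0')['color'][160:310,180:340,::-1]
d=cv2.resize(s,None,fx=2,fy=2,interpolation=cv2.INTER_CUBIC)
o=np.zeros((c.shape[0]+d.shape[0],c.shape[1],3),np.uint8);o[:c.shape[0]]=c;o[c.shape[0]:,:d.shape[1]]=d
cv2.imwrite('pics/c0.png',cv2.convertScaleAbs(o,alpha=1.4));print(o.shape)
E
```

```text
(588, 792, 3)
```

View pics/c0.png

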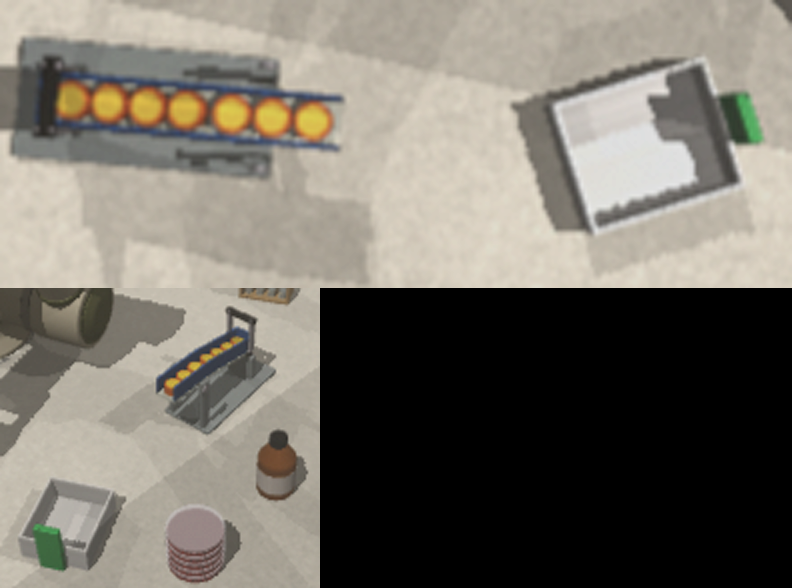

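The crop shows the grey tray with its green tab at the right, pointing away from the stand, and the caps in single file. Now I'll measure positions.

```bash
python3 - <<'E'
from h import *
im=load('t0'); g=lambda x,y,z: at(im,(185+(x+.5)/3.6-.5,190+(y+.5)/3.6-.5),z)
R=[g(*p,.045) for p in[(553,103),(706,60),(741,184),(595,232)]]
R=np.array(R);c=R.mean(0);print('rim',np.round(R,4).tolist(),'c',c.round(4),[np.linalg.norm(R[i]-R[i-1]).round(4) for i in range(4)])
ax=(R[0]+R[3]-R[1]-R[2])/2;ax/=np.linalg.norm(ax);ay=(R[0]-R[3]+R[1]-R[2])/2;print('xaxis',ax.round(3),'yaw',np.degrees(np.arctan2(ax[1],ax[0])),'yaw from y',np.degrees(np.arctan2(ay[1],ay[0])))
print('tab',(c-.071*ax).round(4))
h=[g(50,58,.147),g(44,133,.147)];hm=(h[0]+h[1])/2;sp=g(341,124,.134)
B=np.array([g(*p,.008) for p in[(22,38),(278,60),(268,176),(12,155)]])
print('handle',hm.round(4),np.linalg.norm(h[0]-h[1]),'spout',sp.round(4),'d',np.linalg.norm((hm-sp)[:2]), 'base',B.round(4).tolist(),[np.linalg.norm(B[i]-B[i-1]).round(4) for i in range(4)])
bx=(B[0]+B[3]-B[1]-B[2])/2;bx/=np.linalg.norm(bx);print('base yaw',np.degrees(np.arctan2(bx[1],bx[0])),'bin yaw',np.degrees(np.arctan2(*(hm-sp)[1::-1])))
hg=B.mean(0)-bx*.1015;print('hinge from base',hg.round(4),'from line',(sp+(hm-sp)*60/218).round(4))
y=at(im,(345,161),.08);print('dish',y.round(3),'bottle',at(im,(278,150),.12).round(3))
w=load('s0');q=hg.copy();q[2]=.1;tb=(c-.071*ax);tb[2]=.09
print('scene proj hinge,tabtop,trayc',proj(w,[q,tb,[c[0],c[1],.004],hm]).round(1).tolist())
E
```

```text
rim [[0.5262, -0.2137, 0.045], [0.5645, -0.3368, 0.045], [0.4652, -0.3665, 0.045], [0.4234, -0.2496, 0.045]] c [ 0.4948 -0.2916  0.045 ] [np.float64(0.109), np.float64(0.1289), np.float64(0.1037), np.float64(0.1242)]
xaxis [-0.317  0.948  0.   ] yaw 108.46817444412713 yaw from y 17.994307202947876
tab [ 0.5173 -0.359   0.045 ]
handle [0.5186 0.1764 0.147 ] 0.05546456983286446 spout [ 0.5037 -0.0412  0.134 ] d 0.21809686455345592 base [[0.5689, 0.2244, 0.008], [0.5566, 0.0106, 0.008], [0.4598, 0.016, 0.008], [0.4714, 0.229, 0.008]] [np.float64(0.0976), np.float64(0.2142), np.float64(0.0969), np.float64(0.2133)]
base yaw 86.80638490102308 bin yaw 86.09496150063195
hinge from base [0.5085 0.0187 0.008 ] from line [0.5078 0.0187 0.1376]
dish [ 0.689 -0.224  0.08 ] bottle [ 0.707 -0.032  0.12 ]
scene proj hinge,tabtop,trayc [[273.2, 205.0], [202.3, 279.2], [214.4, 279.8], [300.4, 172.0]]
```

Sizes agree (rim 0.127 x 0.106, base 0.214 x 0.097, handle to spout 0.218). I'll move above the tab.

```bash
python3 -m handwheel '8 4 0 0 0 -2 1; 15 8 -1 0 0 -4 1; 23 12 -2 0 0 -4.7 1; 30.2 14.7 -4 0 0 -4.7 1; 30.2 14.7 -4 0 0 -4.7 1; 30.2 14.7 -4 0 0 -4.7 1; 30.2 14.7 -4 0 0 -4.7 1; 30.2 14.7 -4 0 0 -4.7 1'
python3 -m handwheel '0 0 0 0 0 0 1; 0 0 0 0 0 0 1; 0 0 0 0 0 0 1'
python3 - <<'E'
from h import *
a=snap('wrist','w1');s=status.observe();print(s['position'],s['tool_rot'].round(3).tolist())
print(a['xyz'],proj(a,[[.517,-.359,.09],[.4948,-.2916,.045]]))
E
```

```text
time_s: 0.77
position: [0.5138, -0.3601, 0.1915]
tool_rot: [[0.949, 0.314, -0.0], [0.314, -0.949, 0.0], [-0.0, -0.001, -1.0]]
ft_force: [-0.9, -0.4, -0.6]
grip_width: 0.0857
gripper_force: 0.0
time_s: 1.02
position: [0.5118, -0.3616, 0.1919]
tool_rot: [[0.949, 0.315, -0.001], [0.315, -0.949, 0.0], [-0.001, -0.001, -1.0]]
ft_force: [-0.5, -0.1, 0.3]
grip_width: 0.0852
gripper_force: 0.0
[ 0.51136313 -0.36206654  0.1922125 ] [[0.95, 0.313, -0.0], [0.313, -0.95, -0.0], [-0.0, -0.0, -1.0]]
[ 0.57870522 -0.33942478  0.33373782] [[275.29104888 197.65989077]
 [193.6264223  184.13146277]]
```

View pics/w1.png

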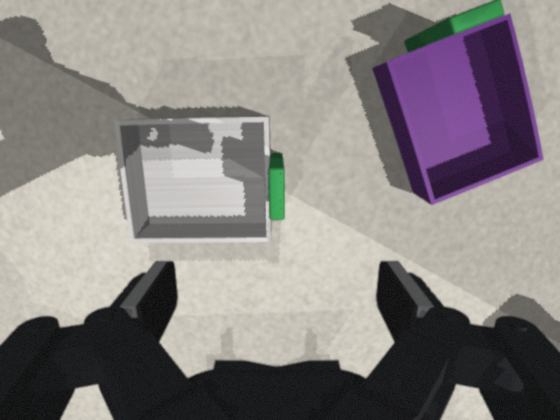

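The wrist view shows the green tab's top centre at about (277,188), with the tray edges square to the fingers. The purple tray is at upper right.

```bash
python3 - <<'E'
from h import *
a=load('w1');s=status.observe();p=at(a,(277,188),.09);print(p)
print('tab corners',[at(a,u,.09).round(4).tolist() for u in[(270,155),(284,155),(285,219),(271,219)]])
R=np.array([at(a,u,.045) for u in[(119,122),(270,117),(269,241),(134,240)]]);c=R.mean(0);print(R.round(4).tolist(),c)
e=R[1]-R[2];print('yaw',np.degrees(np.arctan2(e[1],e[0])))
print(s['position'],(p-s['position'])*100)
E
```

```text
[ 0.52432251 -0.35788625  0.09      ]
tab corners [[0.5456, -0.3455, 0.09], [0.5488, -0.355, 0.09], [0.5036, -0.3711, 0.09], [0.5003, -0.3612, 0.09]]
[[0.5267, -0.2174, 0.045], [0.5693, -0.3369, 0.045], [0.4653, -0.37, 0.045], [0.4264, -0.2519, 0.045]] [ 0.49692267 -0.29405775  0.045     ]
yaw 17.64118098232284
[ 0.51136313 -0.36206654  0.1922125 ] [  1.29593743   0.41802855 -10.22124974]
```

```bash
python3 -m handwheel '1 0.4 -4 0 0 0 1; 1 0.4 -8 0 0 0 1; 1 0.4 -8 0 0 0 1; 1 0.4 -8 0 0 0 1;1 0.4 -8 0 0 0 1'
```

```text
time_s: 1.48
position: [0.5222, -0.3589, 0.1147]
tool_rot: [[0.95, 0.313, 0.002], [0.313, -0.95, -0.002], [0.001, 0.003, -1.0]]
ft_force: [-0.5, 0.6, -0.2]
grip_width: 0.0856
gripper_force: 0.0
```

```bash
python3 -m handwheel '0 0 -3 0 0 0 1; 0 0 -5.8 0 0 0 1; 0 0 -5.8 0 0 0 1;0 0 -5.8 0 0 0 0.6;0 0 -5.8 0 0 0 0.3; 0 0 -5.8 0 0 0 0; 0 0 -5.8 0 0 0 0;0 0 -5.8 0 0 0 0' 60
python3 -m handwheel '0 0 0 0 0 0 0; 0 0 0 0 0 0 0; 0 0 0 0 0 0 0; 0 0 0 0 0 0 0;0 0 0 0 0 0 0; 0 0 0 0 0 0 0'
```

```text
time_s: 2.15
position: [0.5225, -0.3578, 0.0555]
tool_rot: [[0.949, 0.314, 0.001], [0.314, -0.949, -0.002], [0.001, 0.002, -1.0]]
ft_force: [-0.4, 0.2, -0.3]
grip_width: 0.0257
gripper_force: 0.0
time_s: 2.65
position: [0.5225, -0.3578, 0.0551]
tool_rot: [[0.949, 0.314, 0.001], [0.314, -0.949, -0.001], [0.001, 0.001, -1.0]]
ft_force: [-0.3, -0.9, 6.3]
grip_width: 0.0112
gripper_force: 59.5
```

```bash
python3 -m handwheel '0 0 0.7 0 0 0 0; 0 0 1.5 0 0 0 0; 0 0 2.5 0 0 0 0; 0 0 2.5 0 0 0 0'
python3 -m handwheel '0 1.5 0 0 0 -1 0; 0 4 0 0 0 -4 0; 0 7 0 0 0 -8 0; -0.5 10 0 0 0 -12 0; -1 13 0 0 0 -16 0; -1.5 16 0 0 0 -19 0; -2 18.5 0 0 0 -21 0;-2 20 0 0 0 -21.8 0'
python3 -m handwheel '0 1 0 0 0 0 0; 0 1 0 0 0 0 0; 0 1 0 0 0 0 0; 0 1 0 0 0 0 0'
python3 - <<'E'
from h import *
a=snap('top','t2');b=a['color'][190:270,185:405,::-1]
c=cv2.resize(b,None,fx=3.6,fy=3.6,interpolation=cv2.INTER_CUBIC)
s=snap('scene','s2')['color'][140:290,180:380,::-1]
d=cv2.resize(s,None,fx=2,fy=2,interpolation=cv2.INTER_CUBIC)
o=np.zeros((c.shape[0]+d.shape[0],c.shape[1],3),np.uint8);o[:c.shape[0]]=c;o[c.shape[0]:,:d.shape[1]]=d
cv2.imwrite('pics/c2.png',cv2.convertScaleAbs(o,alpha=1.4))
E
```

```text
time_s: 2.98
position: [0.5229, -0.3581, 0.0816]
tool_rot: [[0.949, 0.314, 0.003], [0.314, -0.949, -0.003], [0.002, 0.003, -1.0]]
ft_force: [0.9, -1.2, -1.8]
grip_width: 0.0112
gripper_force: 58.5
time_s: 3.65
position: [0.501, -0.1548, 0.0793]
tool_rot: [[0.998, -0.061, -0.001], [-0.061, -0.998, 0.001], [-0.001, -0.001, -1.0]]
ft_force: [-0.1, 0.7, -2.6]
grip_width: 0.0113
gripper_force: 58.7
time_s: 3.98
position: [0.5025, -0.1485, 0.0792]
tool_rot: [[0.998, -0.061, 0.001], [-0.061, -0.998, -0.001], [0.001, 0.001, -1.0]]
ft_force: [-0.5, 0.3, -3.2]
grip_width: 0.0111
gripper_force: 58.8
```

View pics/c2.png

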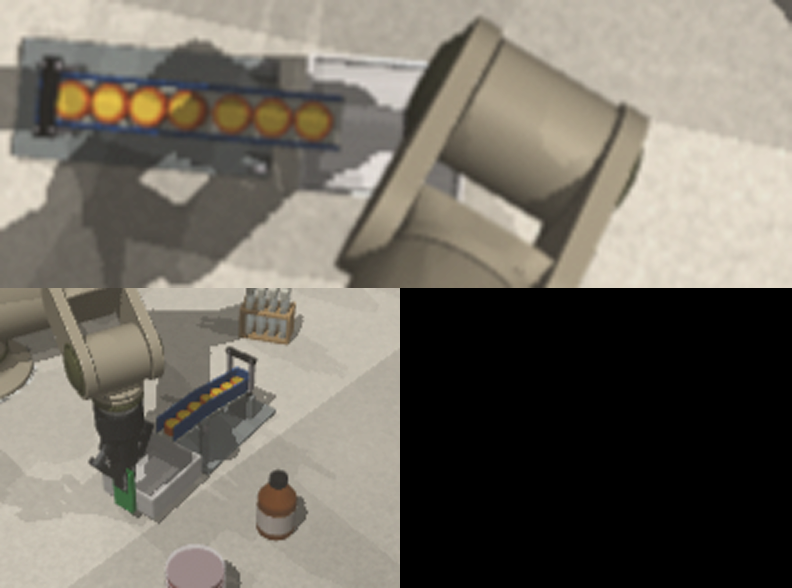

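The picture shows the tray's far edge at crop x≈310, just in front of the stand, and it is centred on the spout (rim rows 57–190, spout ~123). I'll lower it.

```bash
python3 -m handwheel '0 0 -0.8 0 0 0 0; 0 0 -1.5 0 0 0 0; 0 0 -2 0 0 0 0; 0 0 -2.3 0 0 0 0; 0 0 -2.45 0 0 0 0; 0 0 -2.45 0 0 0 0'
python3 -m handwheel '0 0 0 0 0 0 0.1; 0 0 0 0 0 0 0.3; 0 0 0 0 0 0 0.6; 0 0 0 0 0 0 1; 0 0 0 0 0 0 1; 0 0 0 0 0 0 1; 0 0 0 0 0 0 1; 0 0 0 0 0 0 1'
python3 -m handwheel '0 0 4 0 0 0 1; 0 0 8 0 0 0 1; 0 0 12 0 0 0 1; 0 0 15 0 0 0 1; 0 0 15 0 0 0 1; 0 0 15 0 0 0 1'
```

```text
time_s: 4.58
position: [0.5018, -0.1476, 0.055]
tool_rot: [[0.998, -0.06, -0.001], [-0.06, -0.998, -0.0], [-0.001, 0.0, -1.0]]
ft_force: [-5.3, -0.7, 7.1]
grip_width: 0.011
gripper_force: 60.0
time_s: 5.25
position: [0.5022, -0.1475, 0.0546]
tool_rot: [[0.998, -0.061, 0.0], [-0.061, -0.998, -0.0], [0.0, 0.0, -1.0]]
ft_force: [0.8, 0.6, -0.4]
grip_width: 0.0853
gripper_force: 0.0
time_s: 5.75
position: [0.5026, -0.1476, 0.2059]
tool_rot: [[0.998, -0.061, 0.003], [-0.061, -0.998, -0.002], [0.003, 0.001, -1.0]]
ft_force: [-0.5, 0.7, -0.4]
grip_width: 0.0854
gripper_force: 0.0
```

```bash
python3 -m handwheel '0 4 0 0 0 0 1; 0.5 8 0 0 0 0 1; 0.5 12 0 0 0 0 1; 1 16 0 0 0 0 1; 1 20 0 0 0 0 1; 1.5 24 0 0 0 0 1; 1.5 28 0 0 0 0 1; 1.5 32.3 0 0 0 0 1'
python3 -m handwheel '0 0 0 0 0 0 1; 0 0 0 0 0 0 1; 0 0 0 0 0 0 1'
python3 - <<'E'
from h import *
a=snap('wrist','w3');t=snap('top','t3');snap('scene','s3');s=status.observe();print(s['position'])
print(proj(a,[[.518,.1764,.143],[.508,.0187,.1],[.5022,-.0761,.004]]).round(1).tolist())
x=cv2.resize(a['color'][:,:,::-1],(400,300),interpolation=cv2.INTER_AREA)
y=cv2.resize(t['color'][190:270,185:385,::-1],(800,320),interpolation=cv2.INTER_CUBIC)[:,:]
z=cv2.resize(load('s3')['color'][140:290,180:380,::-1],(400,280),interpolation=cv2.INTER_CUBIC)
o=np.zeros((600,800,3),np.uint8);o[:320]=y[:, :800];o[320:,:373]=cv2.resize(x,(373,280));o[320:,400:800]=z
cv2.imwrite('pics/c3.png',cv2.convertScaleAbs(o,alpha=1.4))
E
```

```text
time_s: 6.42
position: [0.5164, 0.176, 0.2028]
tool_rot: [[0.998, -0.061, -0.003], [-0.061, -0.998, -0.0], [-0.003, 0.001, -1.0]]
ft_force: [0.4, -0.8, -0.6]
grip_width: 0.0856
gripper_force: 0.0
time_s: 6.67
position: [0.5167, 0.1739, 0.2033]
tool_rot: [[0.998, -0.06, -0.002], [-0.06, -0.998, -0.001], [-0.002, 0.001, -1.0]]
ft_force: [0.9, -0.6, -0.3]
grip_width: 0.0858
gripper_force: 0.0
[0.51725457 0.17287874 0.20421184]
[[272.0, 221.8], [478.1, 203.8], [511.8, 179.1]]
```

View pics/c3.png

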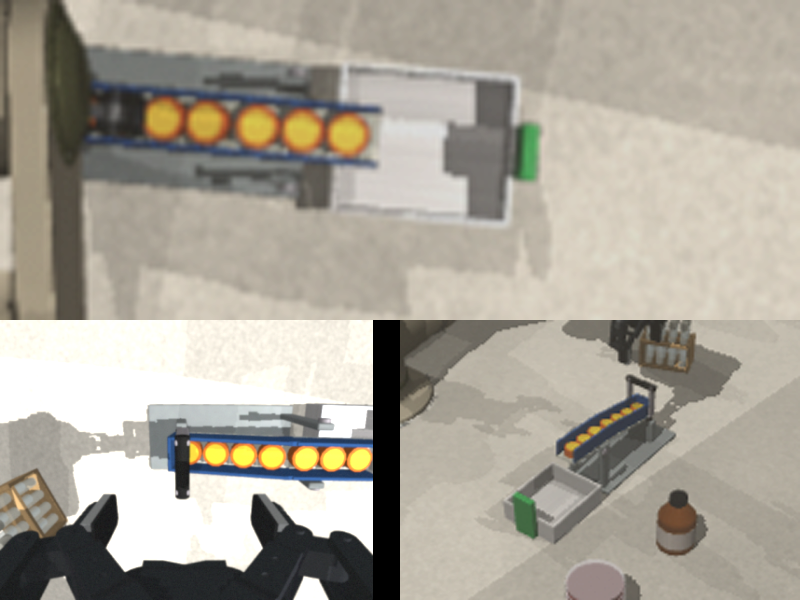

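The tray stands squarely under the spout (spout at crop (375,136), tray x 335–515). The handle lies where predicted, wrist ≈(273,215). I'll descend and pinch it.

```bash
python3 -m handwheel '0 0.3 -3 0 0 0 1; 0 0.3 -6 0 0 0 1; 0 0.3 -7.6 0 0 0 1; 0 0.3 -7.6 0 0 0 1; 0 0.3 -7.6 0 0 0 0.5; 0 0.3 -7.6 0 0 0 0.3; 0 0.3 -7.6 0 0 0 0.2; 0 0.3 -7.6 0 0 0 0' 30
python3 -m handwheel '0 0 0 0 0 0 0; 0 0 0 0 0 0 0; 0 0 0 0 0 0 0; 0 0 0 0 0 0 0;0 0 0 0 0 0 0; 0 0 0 0 0 0 0'
```

```text
time_s: 7.48
position: [0.5177, 0.1771, 0.1299]
tool_rot: [[0.998, -0.061, 0.002], [-0.061, -0.998, 0.0], [0.002, -0.0, -1.0]]
ft_force: [0.0, 0.3, -0.5]
grip_width: 0.0385
gripper_force: 0.0
time_s: 7.98
position: [0.5173, 0.1758, 0.1294]
tool_rot: [[0.998, -0.061, 0.001], [-0.061, -0.998, -0.003], [0.001, 0.003, -1.0]]
ft_force: [-2.1, -8.6, 5.3]
grip_width: 0.0128
gripper_force: 30.0
```

```bash
cat > caps.py <<'E'
from h import *
import sys
from scipy.optimize import brentq
def blobs(n):
    im=get_image(n); hsv=cv2.cvtColor(im['color'],cv2.COLOR_RGB2HSV)
    m=cv2.inRange(hsv,(7,140,60),(32,255,255))
    m[:, :]=m
    if n=='top': m[:190]=0;m[275:]=0;m[:,:180]=0;m[:,380:]=0
    else: m[:170]=0;m[300:]=0;m[:,:190]=0;m[:,330:]=0
    k,l,st,c=cv2.connectedComponentsWithStats(m)
    return im,[(round(c[i][0]),round(c[i][1]),int(st[i][4])) for i in range(1,k) if st[i][4]>=8]
a,b=blobs('top');print('top',sorted(b))
s,b=blobs('scene');print('scene',sorted(b))
p=status.observe();print(p['time_s'],p['position'].round(4),p['ft_force'].round(1),'theta',np.arcsin(np.clip((p['position'][2]-.1294+.043)/.1637,-1,1))-.2657)
if len(sys.argv)>1:
    x=cv2.resize(a['color'][190:270,185:385,::-1],(800,320),interpolation=cv2.INTER_CUBIC)
    y=cv2.resize(s['color'][150:290,180:380,::-1],(400,280),interpolation=cv2.INTER_CUBIC)
    o=np.zeros((600,800,3),np.uint8);o[:320]=x;o[320:,:400]=y;cv2.imwrite(f'pics/{sys.argv[1]}.png',cv2.convertScaleAbs(o,alpha=1.4))
E
python3 caps.py
python3 -m handwheel '0 -0.1 0.4 0 0 0 0; 0 -0.25 0.8 0 0 0 0; 0 -0.5 1.56 0 0 0 0; -0.1 -0.8 2.3 0 0 0 0; -0.1 -1.2 3.05 0 0 0 0; -0.1 -1.35 3.4 0 0 0 0; -0.1 -1.55 3.8 0 0 0 0; -0.1 -1.55 3.8 0 0 0 0'
python3 caps.py
```

```text
top [(230, 220, 210), (260, 222, 267)]
scene [(278, 198, 150), (317, 246, 52)]
8.0833 [0.5173 0.1758 0.1294] [-1.3 -8.7  4.8] theta -8.445310326132827e-05
time_s: 8.75
position: [0.5163, 0.1612, 0.1672]
tool_rot: [[0.998, -0.061, 0.001], [-0.061, -0.998, -0.001], [0.001, 0.001, -1.0]]
ft_force: [3.1, -4.3, -5.1]
grip_width: 0.0127
gripper_force: 29.3
top [(232, 220, 172), (261, 222, 263)]
scene [(280, 195, 215), (318, 246, 54)]
8.85 [0.5163 0.1615 0.1666] [ 4.1 -3.7 -4.6] theta 0.24660118153777394
```

```bash
sed -i 's/int(st\[i\]\[4\]))/int(st[i][4]),"x",int(st[i][0]),int(st[i][0]+st[i][2]))/' caps.py
python3 -m handwheel '0 -0.1 0.15 0 0 0 0; 0 -0.2 0.3 0 0 0 0; 0 -0.2 0.3 0 0 0 0; 0 -0.2 0.3 0 0 0 0' |head -2
python3 caps.py
python3 -m handwheel '0 -0.1 0.15 0 0 0 0; 0 -0.2 0.28 0 0 0 0; 0 -0.2 0.28 0 0 0 0; 0 -0.2 0.28 0 0 0 0; 0 -0.2 0.28 0 0 0 0'|head -1
python3 caps.py
```

```text
time_s: 9.18
position: [0.5162, 0.1598, 0.1697]
top [(232, 220, 166, 'x', 222, 243), (260, 222, 260, 'x', 245, 277)]
scene [(280, 195, 214, 'x', 262, 302), (317, 245, 46, 'x', 314, 323)]
9.2833 [0.5163 0.1598 0.1697] [ 3.4 -2.9 -3.4] theta 0.2680174965919056
time_s: 9.7
top [(232, 220, 160, 'x', 223, 243), (261, 222, 259, 'x', 245, 277)]
scene [(279, 195, 224, 'x', 262, 301), (317, 246, 63, 'x', 312, 323)]
9.8 [0.5162 0.1581 0.1726] [ 2.5  3.2 -1.3] theta 0.2890017076445997
```

```bash

python3 -m handwheel '0 -0.1 0.14 0 0 0 0; 0 -0.2 0.28 0 0 0 0; 0 -0.2 0.28 0 0 0 0; 0 -0.2 0.28 0 0 0 0; 0 -0.2 0.28 0 0 0 0'|head -1
python3 caps.py
python3 -m handwheel '0 -0.1 0.14 0 0 0 0; 0 -0.2 0.28 0 0 0 0; 0 -0.2 0.28 0 0 0 0; 0 -0.2 0.28 0 0 0 0; 0 -0.2 0.28 0 0 0 0'|head -1
python3 caps.py
```

```text
time_s: 10.22
top [(232, 220, 152, 'x', 223, 243), (261, 222, 252, 'x', 245, 278)]
scene [(280, 194, 225, 'x', 262, 301), (317, 245, 56, 'x', 312, 323)]
10.3167 [0.5161 0.1563 0.1755] [ 1.1  4.8 -0. ] theta 0.3099953544166804
time_s: 10.73
top [(233, 220, 147, 'x', 224, 243), (261, 222, 258, 'x', 245, 278)]
scene [(280, 194, 235, 'x', 262, 302), (317, 245, 54, 'x', 311, 322)]
10.8333 [0.516  0.1545 0.1785] [1.5 6.3 1.3] theta 0.33163235553583764
```

```bash

python3 -m handwheel '0 -0.1 0.14 0 0 0 0; 0 -0.15 0.27 0 0 0 0; 0 -0.15 0.27 0 0 0 0; 0 -0.15 0.27 0 0 0 0; 0 -0.15 0.27 0 0 0 0'|head -1
python3 caps.py
python3 -m handwheel '0 -0.1 0.14 0 0 0 0; 0 -0.2 0.27 0 0 0 0; 0 -0.2 0.27 0 0 0 0; 0 -0.2 0.27 0 0 0 0; 0 -0.2 0.27 0 0 0 0'|head -1
python3 caps.py
```

```text
time_s: 11.25
top [(234, 220, 144, 'x', 225, 244), (261, 222, 259, 'x', 245, 278)]
scene [(280, 194, 226, 'x', 262, 301), (317, 245, 52, 'x', 314, 322)]
11.35 [0.5159 0.1529 0.181 ] [-0.1  5.8  1.8] theta 0.3506160521433262
time_s: 11.77
top [(234, 220, 136, 'x', 225, 244), (261, 222, 256, 'x', 246, 278)]
scene [(280, 194, 236, 'x', 262, 301), (317, 245, 58, 'x', 311, 323)]
11.8667 [0.5158 0.1511 0.1838] [0.2 6.5 1.9] theta 0.3712316776620192
```

```bash

python3 -m handwheel '0 -0.1 0.14 0 0 0 0; 0 -0.2 0.27 0 0 0 0; 0 -0.2 0.27 0 0 0 0; 0 -0.2 0.27 0 0 0 0; 0 -0.2 0.27 0 0 0 0'|head -1
python3 caps.py
python3 -m handwheel '0 -0.1 0.14 0 0 0 0; 0 -0.2 0.27 0 0 0 0; 0 -0.2 0.27 0 0 0 0; 0 -0.2 0.27 0 0 0 0; 0 -0.2 0.27 0 0 0 0'|head -1
python3 caps.py
```

```text
time_s: 12.28
top [(235, 220, 135, 'x', 226, 244), (261, 222, 255, 'x', 246, 278)]
scene [(280, 194, 241, 'x', 262, 301), (317, 245, 54, 'x', 311, 322)]
12.3833 [0.5157 0.1492 0.1864] [-0.6  7.5  1.6] theta 0.3917958326883168
time_s: 12.8
top [(235, 220, 128, 'x', 227, 244), (261, 222, 256, 'x', 246, 278)]
scene [(280, 194, 245, 'x', 262, 301), (318, 245, 54, 'x', 313, 323)]
12.9 [0.5156 0.1472 0.1892] [-1.1  7.7  2.1] theta 0.4132201538725491
```

```bash

python3 -m handwheel '0 -0.1 0.14 0 0 0 0; 0 -0.2 0.26 0 0 0 0; 0 -0.2 0.26 0 0 0 0; 0 -0.2 0.26 0 0 0 0; 0 -0.2 0.26 0 0 0 0'|head -1
python3 caps.py
python3 -m handwheel '0 -0.1 0.14 0 0 0 0; 0 -0.2 0.26 0 0 0 0; 0 -0.2 0.26 0 0 0 0; 0 -0.2 0.26 0 0 0 0; 0 -0.2 0.26 0 0 0 0'|head -1
python3 caps.py
```

```text
time_s: 13.32
top [(235, 220, 122, 'x', 228, 244), (261, 222, 257, 'x', 246, 278)]
scene [(280, 193, 246, 'x', 262, 301), (317, 245, 54, 'x', 311, 323)]
13.4167 [0.5155 0.1453 0.1918] [-1.   7.4  3.6] theta 0.43370568402107396
time_s: 13.83
top [(236, 220, 118, 'x', 228, 244), (263, 222, 254, 'x', 248, 279)]
scene [(269, 207, 121, 'x', 261, 279), (288, 183, 130, 'x', 278, 301), (317, 245, 53, 'x', 312, 323)]
13.9333 [0.5153 0.1433 0.1943] [-2.4  6.8  2.5] theta 0.45406537431150246
```

Sliding has begun at about 0.45. Hold.

```bash

python3 -m handwheel '0 0 0 0 0 0 0; 0 0 0 0 0 0 0'|head -1
python3 caps.py
python3 -m handwheel '0 0 0 0 0 0 0; 0 0 0 0 0 0 0; 0 0 0 0 0 0 0'|head -1
python3 caps.py s1
python3 -m handwheel '0 0 0 0 0 0 0; 0 0 0 0 0 0 0; 0 0 0 0 0 0 0; 0 0 0 0 0 0 0'|head -1
python3 caps.py s2x
```

```text
time_s: 14.1
top [(236, 220, 118, 'x', 228, 244), (267, 223, 247, 'x', 252, 283)]
scene [(266, 211, 128, 'x', 258, 276), (288, 183, 130, 'x', 278, 301), (317, 246, 48, 'x', 313, 323)]
14.2 [0.5154 0.1433 0.1943] [-2.6  7.4  2.4] theta 0.4539859871275986
time_s: 14.45
top [(236, 220, 118, 'x', 228, 244), (271, 223, 162, 'x', 261, 283), (289, 225, 66, 'x', 285, 295)]
scene [(257, 239, 51, 'x', 253, 262), (264, 213, 90, 'x', 259, 272), (289, 182, 129, 'x', 278, 301), (317, 245, 63, 'x', 312, 323)]
14.55 [0.5153 0.1433 0.1943] [-2.7  8.2  2.2] theta 0.45412946409862015
time_s: 14.88
top [(236, 220, 117, 'x', 228, 244), (286, 225, 123, 'x', 279, 295)]
scene [(260, 234, 126, 'x', 253, 269), (289, 182, 129, 'x', 278, 301), (318, 245, 49, 'x', 314, 323)]
14.9833 [0.5154 0.1433 0.1943] [-2.1  6.5  2.4] theta 0.45404929427775115
```

View pics/s2x.png

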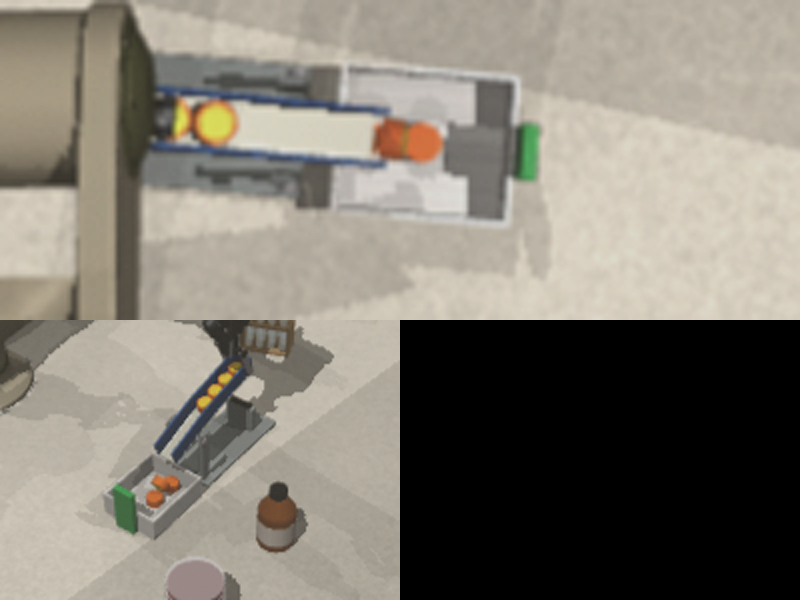

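The picture shows three caps in the tray (scene crop ~(155,498), (160,482), (172,483)) and four still in the bin. I'll lower it gently along the arc.

```bash

python3 -m handwheel '0 0.25 -0.35 0 0 0 0; 0 0.45 -0.7 0 0 0 0; 0 0.65 -1.05 0 0 0 0; 0 0.9 -1.4 0 0 0 0; 0 1.1 -1.7 0 0 0 0; 0.1 1.3 -2.05 0 0 0 0; 0.1 1.5 -2.4 0 0 0 0; 0.1 1.7 -2.75 0 0 0 0' | sed -n '1,2p;4p'
python3 -m handwheel '0 0.2 -0.35 0 0 0 0; 0 0.4 -0.75 0 0 0 0; 0 0.55 -1.1 0 0 0 0; 0 0.75 -1.5 0 0 0 0; 0 0.9 -1.85 0 0 0 0; 0.1 1.05 -2.2 0 0 0 0; 0.1 1.2 -2.6 0 0 0 0; 0.1 1.2 -2.6 0 0 0 0'| sed -n '1,2p;4p'
python3 -m handwheel '0 0.1 -0.4 0 0 0 0; 0 0.25 -0.75 0 0 0 0; 0 0.3 -1 0 0 0 0; 0 0.35 -1.15 0 0 0 0; 0 0.35 -1.15 0 0 0 0;0 0.35 -1.15 0 0 0 0'| sed -n '1,2p;4p'
python3 caps.py
```

```text
time_s: 15.65
position: [0.5165, 0.1611, 0.1672]
ft_force: [-1.9, 12.3, 5.4]
time_s: 16.32
position: [0.5171, 0.1725, 0.1401]
ft_force: [-2.2, 8.4, 2.1]
time_s: 16.82
position: [0.5173, 0.1757, 0.1295]
ft_force: [-3.0, 7.5, 3.4]
top [(230, 220, 204, 'x', 218, 242), (287, 225, 116, 'x', 280, 295)]
scene [(260, 235, 138, 'x', 253, 269), (289, 191, 64, 'x', 280, 301), (317, 245, 57, 'x', 312, 323)]
16.9167 [0.5173 0.1757 0.1295] [-2.4  7.2  5. ] theta 0.0006675365780686726
```

```bash

python3 -m handwheel '0 0 -0.1 0 0 0 0; 0 0 -0.1 0 0 0 0; 0 0 -0.1 0 0 0 0.2; 0 0 -0.1 0 0 0 0.4; 0 0 -0.1 0 0 0 0.7; 0 0 -0.1 0 0 0 1;0 0 -0.1 0 0 0 1;0 0 -0.1 0 0 0 1'| sed -n '1,2p;4,5p'
python3 -m handwheel '0 0 0 0 0 0 1;0 0 0 0 0 0 1; 0 0 3 0 0 0 1; 0 0 6 0 0 0 1; 0 0 9 0 0 0 1; 0 0 12 0 0 0 1; 0 0 12 0 0 0 1; 0 0 12 0 0 0 1'| sed -n '1,2p;4,5p'
python3 caps.py fin
```

```text
time_s: 17.58
position: [0.5182, 0.1745, 0.1279]
ft_force: [-0.1, -0.1, 0.0]
grip_width: 0.0764
time_s: 18.25
position: [0.5186, 0.1747, 0.2493]
ft_force: [0.0, 0.7, -0.2]
grip_width: 0.0852
top [(230, 220, 209, 'x', 218, 242), (287, 225, 117, 'x', 280, 295)]
scene [(260, 235, 138, 'x', 253, 269), (289, 191, 62, 'x', 280, 301), (317, 245, 51, 'x', 311, 322)]
18.35 [0.5177 0.1746 0.247 ] [ 0.  -0.5 -1.2] theta 1.1108795243993221
```

View pics/fin.png

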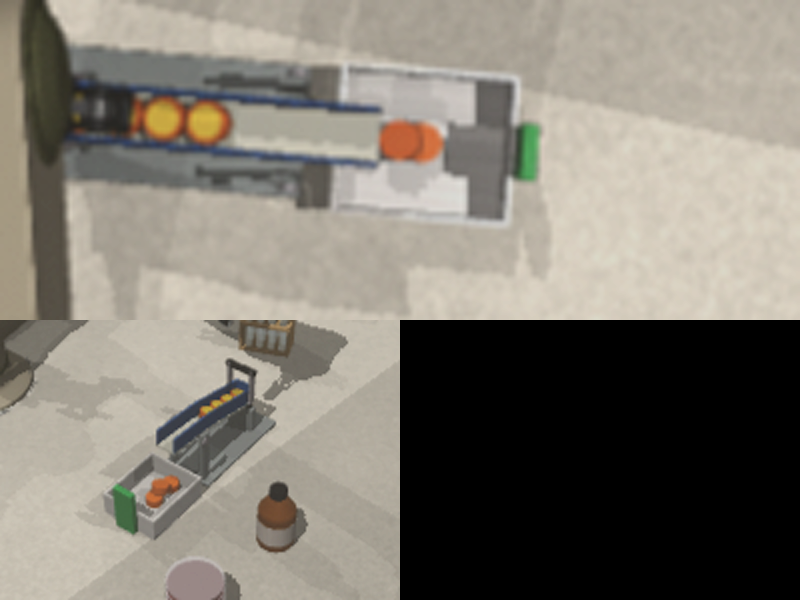

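The picture shows the bin back on its rest, three caps in the tray at (405–430,142), four caps left in the bin, and the gripper clear of everything. I'll hand it in.

```bash
python3 -c "
from rig import env
print(env.close_job())"
```

```text
the job is handed in; nothing more can be done
None
```

The job is handed in. The last picture showed three caps in the aluminium tray under the spout, four still in the bin, the bin lowered onto its rest and let go, and the other objects left alone; no verdict came back.

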